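# Push the core forward in its extruder block with the long push rod

### The arm

A 6-joint arm with a two-finger parallel gripper is mounted at the origin on the work surface. World frame = base frame: x ahead of the robot, y to its left, z up, the work surface at z = 0. Lengths are in m, angles in rad, forces in N, time in s.
With the tool pointing down it reaches from about 0.25 to 0.775 m from the base axis. Payload 4 kg.
Tool frame: the origin (TCP) lies at the very end of the fingers, on their centre line; the grasp point (between the pads) lies env.grip_depth behind it (env.grip_depth is the distance from the TCP to the grasp point, in m); z points along the fingers, x is the direction in which the jaws open and shut, and the axes are right-handed (so a half turn about z gives the same grasp; the last joint's range is limited). The gripper opens to 94 mm and grips with 3 to 60 N. Pads are 16 mm wide; open, the fingers measure 119 mm over their backs; the gripper's body (75 mm by 177 mm) begins 78 mm behind the grasp point.
Start: joints at [-1.274, 0.087, 1.371, -0, 1.684, -0.103], TCP at [0.214, -0.507, 0.206] pointing down, gripper open.
Joint ranges: [-3.1, 3.1], [-0.76, 2.03], [0.27, 2.55], [-1.08, 4.22], [0.17, 2.65], [-2.57, 2.57]. Speed limits (rad/s): [2.79, 2.79, 3.14, 3.14, 3.14, 3.14].

### API

Orientations are given as a unit quaternion [w, x, y, z].
In Python, from workcell import env gives the robot as it stands. Calls block until the motion is done:
- env.movep(position, orientation): joint-space move of the TCP to a pose.
- env.move_linear(position, orientation=None, velocity=0.15): straight line of the TCP; orientation=None keeps the orientation; velocity is the mean speed in m/s.
- env.move_joints(angles): joint-space move.
- env.let_go() and env.gripper_close(): open the fingers fully, or close them until they stop; the grip force is fixed at half the most.
- env.hold(seconds).
- env.solve_ik(position, orientation): joint angles nearest the present ones, or None.
- env.read_state(): the state.
- env.grab_frame(name): name is "side" or "top"; returns a dict with "pixels" (480x640x3 uint8, red, green, blue), "vertical_fov" (degrees; the focal length in pixels is half the picture's height over the tangent of half this angle, whatever the lens; pixels are square), "cx", "cy" (the principal point, pixels), "extrinsics" (4x4, takes a point from camera to world coordinates). Camera axes: x right, y up, looking along -z (the intrinsics and any distortion apply to the point x, -y, -z); pixel columns grow to the right and rows downward; lengths in m; the calibration is good to about 2 mm. A picture is of the moment at which its call begins. There is no depth.
A pose or a line that the arm cannot do raises env.IKError and nothing moves.
- env.sign_off(): hands the job in, once; it reports no verdict.
The state is a dict: "t": time; "q": joint angles; "qd": joint speeds; "joint_efforts": joint torques, N m; "ee_pos": TCP position; "eef_rot": TCP orientation; "ft_force": force on the tool from outside, world axes, zero at the start; "ft_torque": the same for the moment, N m; "width": opening from 0.0 (shut) to 1.0 (fully open).
Only numpy, scipy, OpenCV 4.12 (cv2) and the standard library are available. Lean on these libraries where they do the work, as an engineer would, in place of code of your own. Each camera call takes 0.05 s, during which the arm holds its last target.

### The job

Take the long steel push rod with the blue knob from its rack and slide it, tip first, partway into the bore of the aluminium extruder block; let go of it there, take it again further back by its blue knob, and push it fully home, so that the knob's front face sits against the block and the orange core stands out of the far end. Push gently - feel for the bore and never force the rod against the block - and leave the other things on the bench where they are; finish with the rod released.

Things in the scene. Friction and masses are not known exactly. Their poses are not given: they have to be found in the camera images.
- rod: Push rod, 100 g: round steel shank 14 mm thick, 150 mm long, with a blue knob 30 mm thick, 45 mm long behind it. Origin on the axis at the knob's front face; x points to the tip (tip at +150 mm, knob 0 to -45, balance point +38). Starts level in a rack, axis 45 mm above the table; grip the shank at x = +45 to +90 mm from above. Released partway in the bore, its free end sags a few mm.
- rod_tip (a point): Centre of the flat front end of the push rod's shank, on its axis, 150 mm ahead of rod. The edge has a chamfer 3 mm long and 1.5 mm wide.
- rod_knob (a point): Point on the rod's axis inside the blue knob, 22 mm behind the knob's front face: the place to hold it for the last push.
- block: Extruder block, fixed: aluminium bar 190 mm long, 50 x 50 mm, underside 35 and top 85 mm above the table, two blue straps, grey foot 100 mm wide. A square brass liner (26 mm) runs through it, with a level bore 16 mm in diameter (1 mm clearance round the rod, plain edge). Origin on the table under the middle of the front face; x is the pushing direction, into the block.
- mouth (a point): Middle of the block's front face, 60 mm above the table; axes as the block's (x inwards). The liner's front is flush with it, but the liner was clamped by eye: the true bore axis is parallel to x but lies up to 6 mm to the side and up to 5 mm above or below this point, differently each time. Feel for it; the rod's chamfer slips in when within about 2 mm.
- outlet (a point): Middle of the block's far face, 190 mm from the mouth point.
- core (a joint): Orange core in the bore, 13 mm thick, 60 mm long. Value (m): its near face lies 70 mm plus this value from the mouth. Starts at 0 to 0.025, hidden in the bore; moves only when the rod pushes it, against about 6 N of dry friction plus 15 N per m/s, and does not spring back. With the rod home it reads 0.080 and 20 mm stand out of the far end.
- spare: Bystander: a shorter brass rod (125 mm shank) with a black knob 22 mm in diameter and 25 mm long, in the second, like rack. Leave it.
- dish: Bystander: shallow blue dish 110 x 90 x 22 mm, lying beyond the far end of the block. Origin under its centre.
- reagent: Bystander: white bottle with a blue cap, 64 mm in diameter, 130 mm high. Origin under its centre.
- jar: Bystander: amber jar with a red lid, 60 mm in diameter, 75 mm high. Origin under its centre.
- beaker: Bystander: glass beaker 76 mm in diameter, 95 mm high. Origin under its centre.
- tubes: Bystander: orange tube rack 75 x 150 mm with capped tubes, 88 mm high. Origin under its centre.
- brush: Bystander: small brush lying on the bench.
- rack_a: White rack of the push rod: base 150 x 60 x 10 mm, with two V posts 10 mm thick whose centres lie 15 and 115 mm along its x axis; the posts reach 55 mm above the table. Fixed. Origin on the table under the rod's origin, x along the rod.
- rack_b: The like rack of the brass rod, fixed.

How it is judged:
On the way, in this order (a step that is already met when the one before it is completed fails the run):
1. the rod's tip is partway in the bore, 30 to 100 mm deep, and the rod is let go there (x of rod_tip in the frame of mouth between 0.03 and 0.1 m and y of rod_tip in the frame of mouth between -0.009 and 0.009 m and z of rod_tip in the frame of mouth between -0.009 and 0.009 m and angle between the x axis of rod and the x axis of block, either way round below 0.12 rad and contact force between the fingers and rod below 0.1 N), for 0.2 s.
2. the rod is held again, further back, by its knob (x of rod_tip in the frame of mouth above 0.03 m and contact force between the fingers and rod above 1 N and x of the grasp point in the frame of rod below 0 m), for 0.1 s.
At the end, for the whole second after the job is handed in: The rod is fully home in the bore: the knob's front face within 2 mm of the block's front face, its axis within 10 mm of the middle of the face and parallel to the bore within 0.05 rad; the orange core stands out of the far end (joint core above 0.077 of 0.080); the rod at rest and released (x of rod in the frame of mouth between -0.002 and 0.002 m and distance between rod and mouth below 0.01 m and angle between the x axis of rod and the x axis of block, either way round below 0.05 rad and value of joint core above 0.077 m and linear speed of rod below 0.01 m/s); the robot touches nothing.
It fails at once if the rod is forced against the block or the core (more than 35 N) (contact force between rod and block above 35 N).
It fails at once if the gripper presses on the block (more than 20 N) (contact force between the fingers and block above 20 N).
It fails at once if another thing on the bench is moved more than 20 mm (distance of any of spare, dish, reagent, jar, beaker, tubes, brush from where it was at the start of the episode above 0.02 m).
It also fails if it takes over 72 s, if anything falls off the work surface, if the arm or the gripper's body presses on something with over 40 N, if the wrist force passes 120 N, or if a joint passes its speed limit or range.

## Working session

There is one attempt and no reset: what is moved stays moved. The work goes in short steps, each a Python script; the robot and the scene stay as the last script left them, time stands still between calls to the robot, and variables do not carry over. Pictures are saved under pics/ and viewed, and the job is handed in when it is done.

```bash
ls; mkdir -p pics
python3 - <<'E'
from workcell import env
import cv2,numpy as np
s=env.read_state(); print({k:np.round(v,3) for k,v in s.items()}, env.grip_depth)
for n in("side","top"):
    f=env.grab_frame(n); print(n,f["vertical_fov"],f["cx"],f["cy"],np.round(f["extrinsics"],4).tolist(),[k for k in f if k!="pixels"],{k:f[k] for k in f if k not in("pixels","extrinsics")})
    cv2.imwrite(f"pics/{n}0.png",f["pixels"][:,:,::-1])
E
```

```text
pics
{'t': np.float64(0.0), 'q': array([-1.274,  0.088,  1.372, -0.   ,  1.684, -0.103]), 'qd': array([ 0.001,  0.001,  0.001, -0.   ,  0.001, -0.001]), 'joint_efforts': array([-1.0000e-03, -3.4018e+01, -3.0243e+01,  7.2000e-02,  3.3000e-02,
       -0.0000e+00]), 'ee_pos': array([ 0.214, -0.506,  0.204]), 'eef_rot': array([-0.001,  0.833, -0.553, -0.001]), 'ft_force': array([ 0.058, -0.078, -0.728]), 'ft_torque': array([-0.005,  0.016,  0.001]), 'width': np.float64(0.999)} 0.0188
side 48.78513480261817 324.8061036639817 234.78932155778588 [[-0.9588, 0.1855, -0.215, 0.3224], [-0.2835, -0.6681, 0.688, 0.8403], [-0.016, 0.7206, 0.6932, 0.9486], [0.0, 0.0, 0.0, 1.0]] ['vertical_fov', 'cx', 'cy', 'extrinsics'] {'vertical_fov': 48.78513480261817, 'cx': 324.8061036639817, 'cy': 234.78932155778588}
top 57.50889728251979 315.25131687367116 243.58643538945216 [[-0.0074, 0.9989, -0.0452, 0.5492], [-0.9999, -0.0078, -0.0099, -0.0425], [-0.0103, 0.0452, 0.9989, 0.9208], [0.0, 0.0, 0.0, 1.0]] ['vertical_fov', 'cx', 'cy', 'extrinsics'] {'vertical_fov': 57.50889728251979, 'cx': 315.25131687367116, 'cy': 243.58643538945216}
```

View pics/side0.png

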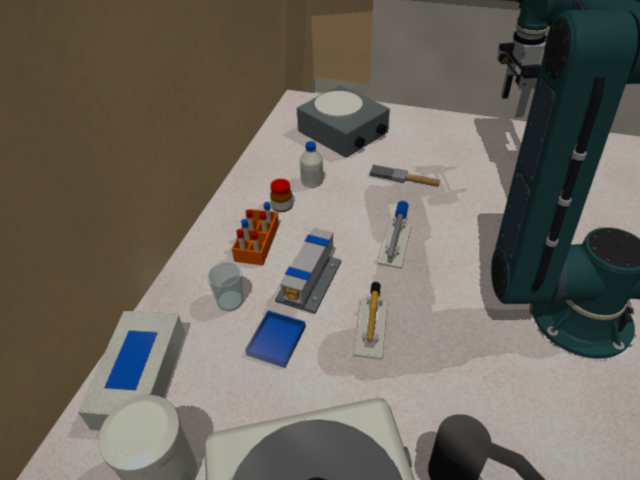

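View pics/top0.png

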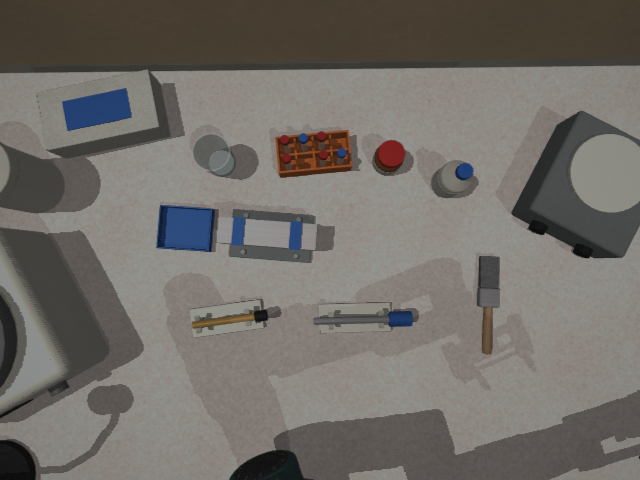

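Run:
```python
import cv2
a=cv2.imread("pics/top0.png"); cv2.imwrite("pics/tc0.png",cv2.resize(a[195:345,210:430],None,fx=3.6,fy=3.6,interpolation=cv2.INTER_CUBIC))
a=cv2.imread("pics/side0.png"); cv2.imwrite("pics/sc0.png",cv2.resize(a[190:320,265:425],None,fx=4.5,fy=4.5,interpolation=cv2.INTER_CUBIC))
```

```text
(no output)
```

View pics/tc0.png

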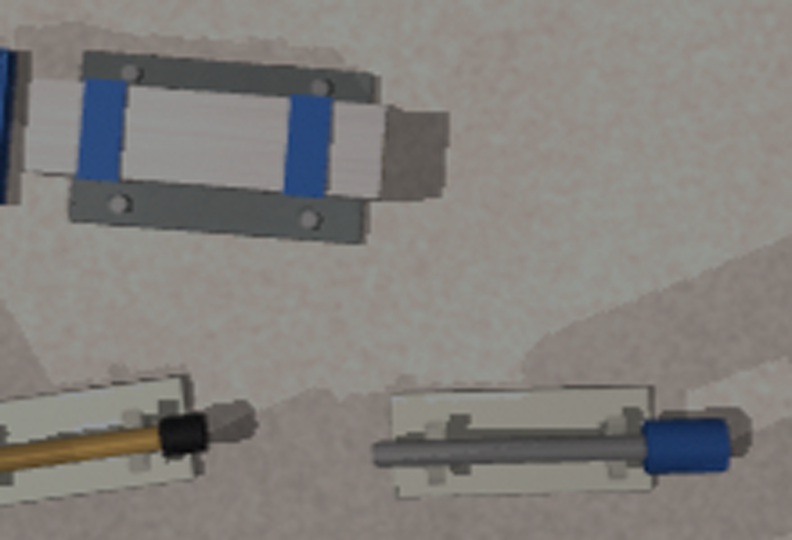

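View pics/sc0.png

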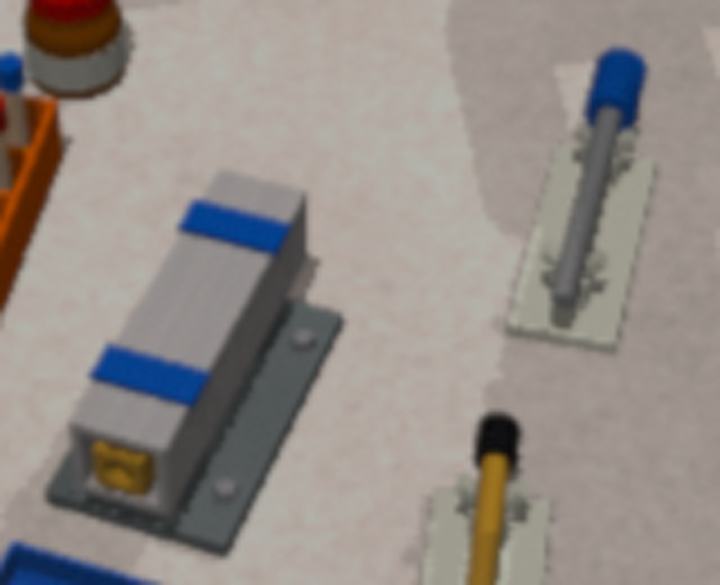

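```bash
cat > h.py <<'E'
import numpy as np, cv2
from workcell import env
def ray(f,u,v):
    F=240/np.tan(np.radians(f["vertical_fov"]/2)); E=np.array(f["extrinsics"])
    d=E[:3,:3]@np.array([(u-f["cx"])/F,-(v-f["cy"])/F,-1.]); return E[:3,3],d
def onz(f,u,v,z):
    o,d=ray(f,u,v); return o+d*(z-o[2])/d[2]
def proj(f,p):
    F=240/np.tan(np.radians(f["vertical_fov"]/2)); E=np.array(f["extrinsics"])
    c=E[:3,:3].T@(np.array(p)-E[:3,3]); return np.array([f["cx"]+F*c[0]/-c[2], f["cy"]-F*c[1]/-c[2]])
E
python3 - <<'E'
from h import *
f=env.grab_frame("top"); g=env.grab_frame("side")
T=lambda x,y:(210+(x+.5)/3.6-.5,195+(y+.5)/3.6-.5)
S=lambda x,y:(265+(x+.5)/4.5-.5,190+(y+.5)/4.5-.5)
np.set_printoptions(precision=4,suppress=True)
print("block top"); 
for n,p in dict(fl=(384,104),fr=(381,198),bl=(28,80),br=(25,172)).items(): print(n,onz(f,*T(*p),.085))
print("block side");
for n,p in dict(fl=(222,172),fr=(306,193),bl=(75,427),br=(172,447)).items(): print(n,onz(g,*S(*p),.085))
print("rod top img: tip, knobfront, knob rear, at z .045")
for p in [(376,454),(646,446),(728,445)]: print(onz(f,*T(*p),.045))
# masks: blue knob
for n,fr,box in(("top",f,(300,430,295,340)),("side",g,(380,420,190,225))):
    hsv=cv2.cvtColor(fr["pixels"],cv2.COLOR_RGB2HSV); m=cv2.inRange(hsv,(100,120,40),(130,255,255))
    k=np.zeros_like(m);x0,x1,y0,y1=box;k[y0:y1,x0:x1]=m[y0:y1,x0:x1]
    mm=cv2.moments(k,True);c=(mm["m10"]/mm["m00"],mm["m01"]/mm["m00"]);r=cv2.minAreaRect(np.argwhere(k)[:,::-1].astype(np.float32));print(n,c,r,onz(fr,*c,.045))
E
```

```text
block top
fl [ 0.6255 -0.0365  0.085 ]
fr [ 0.5754 -0.0345  0.085 ]
bl [0.6399 0.1536 0.085 ]
br [0.5907 0.155  0.085 ]
block side
fl [ 0.622  -0.0329  0.085 ]
fr [ 0.5747 -0.0293  0.085 ]
bl [0.6367 0.1559 0.085 ]
br [0.5882 0.1552 0.085 ]
rod top img: tip, knobfront, knob rear, at z .045
[ 0.4352 -0.0303  0.045 ]
[ 0.4387 -0.1793  0.045 ]
[ 0.439  -0.2244  0.045 ]
top (400.22360248447205, 318.50931677018633) ((400.15606689453125, 318.4654541015625), (14.08576774597168, 23.80915069580078), 86.98721313476562) [ 0.4386 -0.2014  0.045 ]
side (401.84892086330933, 208.35971223021582) ((401.6177062988281, 209.02944946289062), (9.943960189819336, 16.249887466430664), 14.03624439239502) [ 0.4384 -0.2046  0.045 ]
```

Run:
```python
from h import *
f=env.grab_frame("top"); g=env.grab_frame("side")
np.set_printoptions(precision=4,suppress=True)
a=g["pixels"][272:310,272:322,::-1]; cv2.imwrite("pics/out0.png",cv2.resize(a,None,fx=14,fy=14,interpolation=cv2.INTER_CUBIC))
hsv=cv2.cvtColor(g["pixels"],cv2.COLOR_RGB2HSV)[280:304,280:304]; 
print("S");print(hsv[...,1]);print("V");print(hsv[...,2])
for n,p,z in[("cap",(464,171),.13),("botbase",(450,186),.0),("jar",(391,155),.075),("tubes",(351,152),.088),("tubesBR",(351,172),.088)]: print(n,onz(f,*p,z))
hsv=cv2.cvtColor(g["pixels"],cv2.COLOR_RGB2HSV)
print("cap side",onz(g,311,146,.13), "jar", onz(g,281,184,.075))
```

```text
S
[[ 26  24  18  14  11  12  11  11  11  12  10  10  11  11  11   9  11  10
    9   9   9   9   4   6]
 [ 23  20  14  12  12  11  11   9  11  10  10  11   9   9   9  11  10  10
    9  11  11  11  11   9]
 [ 21  17  11  11  11  11  11  11  11  10  10  11  11  11  10  11  10  10
   11  12  12   9   9  11]
 [ 22  13  13   9  11  11  12  11  10  10  11  11  11  11  11  12  10  10
    9  11  12  11   9  11]
 [ 22  13  11  12  11  11   9  11   9  12  11  11   9   9  11  12   9  11
   11  11  11  12  11  13]
 [ 23  16  11  10  10  13  10  10  11  11  11  11  12  11  12  12  11  11
   11  11  11  12  11  12]
 [ 22  13  13  10  10  11  13  12  13  10  12   9  11  12  10  11  11  11
   11  11   9  11  13   9]
 [ 23  18  10  12   8  15  53  57  39  21  17  12   9  12  11  13  11  13
   11  11  11   9  12  11]
 [ 23  18  13  12  21  75 150 159 142  91  77  44  20  15  12  13  10  10
   11   9  11  11  11   6]
 [ 20  13   9  11  24 122 182 195 196 180 161 129 106  81  50  34  21  15
   14  11  12  11  11  13]
 [ 15   9  12  11  27 123 186 197 202 202 200 192 187 173 139 121  99  72
   39  19  13 
[... 3278 characters left out ...]
 92  88  88 100 108  97  92  93  93  87  83
  100 109  96  86  75  68]
 [ 70  76  77  76  60  55  59  65  74  81  90  95  93 100 107 109 107 109
  118 117  98  86  77  70]
 [ 61  64  67  62  51  46  49  50  55  57  63  67  78  90  95 100 102 111
  119 119  99  85  76  69]
 [ 60  59  58  55  52  54  60  53  48  48  51  50  54  61  67  79  86  92
   99 102  94  84  77  67]
 [110  91  75  65  59  58  59  55  53  59  63  54  45  45  48  54  60  66
   75  81  84  82  74  61]]
cap [ 0.7149 -0.3059  0.13  ]
botbase [ 0.7105 -0.319   0.    ]
jar [ 0.7592 -0.1831  0.075 ]
tubes [ 0.7626 -0.1042  0.088 ]
tubesBR [ 0.7238 -0.1038  0.088 ]
cap side [ 0.7105 -0.2944  0.13  ] jar [ 0.7603 -0.182   0.075 ]
```

View pics/out0.png

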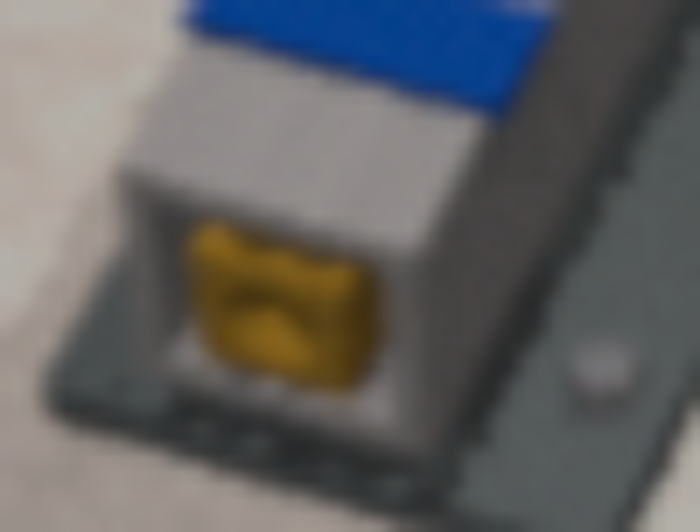

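Run:
```python
from h import *
g=env.grab_frame("side")
np.set_printoptions(precision=4,suppress=True)
d=np.array([.0766,.997,0]); d/=np.linalg.norm(d); l=np.array([d[1],-d[0],0])
O=np.array([.6005,-.0350,.06])+.19*d
def face(u,v):
    o,r=ray(g,u,v); p=o+r*(d@(O-o))/(d@r); return np.array([l@(p-O),p[2]])
C=lambda x,y:(272+(x+.5)/14-.5,272+(y+.5)/14-.5)
for n,p in dict(tl=(122,175),tr=(418,247),br=(435,455),bl=(155,380)).items(): print(n,face(*C(*p)))
hsv=cv2.cvtColor(g["pixels"],cv2.COLOR_RGB2HSV)
S=hsv[...,1].astype(float)[280:304,280:304]
w=np.clip((S-15)/(195-15),0,1); v,u=np.mgrid[280:304,280:304]
c=((u*w).sum()/w.sum(),(v*w).sum()/w.sum()); print(c,face(*c), "area mm2 check")
for n,p in dict(tl=(190,222),tr=(378,270),br=(358,395),bl=(205,365)).items(): print(n,face(*C(*p)))
```

```text
tl [0.0256 0.0815]
tr [-0.0241  0.0846]
br [-0.0244  0.0345]
bl [0.0238 0.0326]
(np.float64(291.6738047138047), np.float64(293.50953984287315)) [0.     0.0603] area mm2 check
tl [0.0146 0.0748]
tr [-0.017   0.0763]
br [-0.0119  0.044 ]
bl [0.0146 0.0402]
```

```bash
cat >> h.py <<'E'
np.set_printoptions(precision=4,suppress=True)
def qx(a): return [0,np.cos(a/2),np.sin(a/2),0]
def st():
    s=env.read_state(); print("t%.2f"%s["t"],"p",s["ee_pos"],"R",np.array(s["eef_rot"]),"F",np.round(s["ft_force"],2),"T",np.round(s["ft_torque"],3),"w%.3f"%s["width"]); return s
aR=0.0190   # tool-x angle when holding rod in rack
E
python3 - <<'E'
from h import *
P=np.array([.4374,-.1175,.045-env.grip_depth])
env.movep(P+[0,0,.12],qx(aR)); st()
env.move_linear(P+[0,0,.02],velocity=.12); st()
env.move_linear(P,velocity=.04); env.hold(.1); st()
f=env.grab_frame("top"); cv2.imwrite("pics/t1.png",f["pixels"][230:380,250:470,::-1].repeat(3,0).repeat(3,1))
E
```

```text
t2.01 p [ 0.4375 -0.1183  0.1464] R [0.0003 1.     0.0088 0.0002] F [ 0.17 -0.02  0.77] T [-0.032 -0.055  0.014] w1.003
t2.99 p [ 0.438  -0.1179  0.047 ] R [0.0003 1.     0.0094 0.0007] F [ 0.35  0.04 -0.12] T [-0.064 -0.078 -0.016] w1.000
t3.74 p [ 0.4376 -0.1176  0.0264] R [0.0001 1.     0.0095 0.0002] F [-0.27 -0.2   0.09] T [-0.024 -0.066  0.031] w1.002
```

View pics/t1.png

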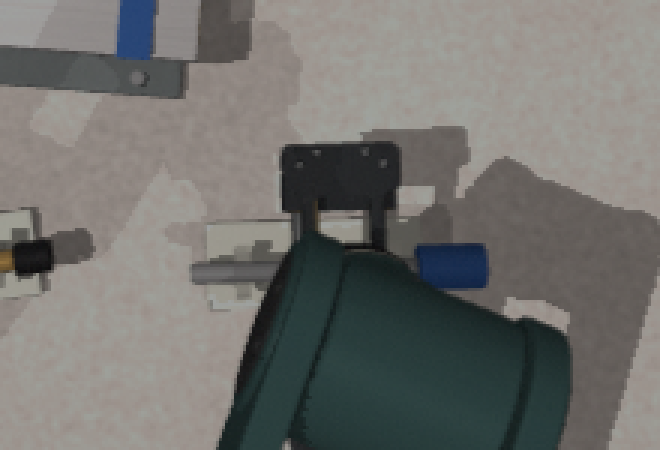

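Run:
```python
from h import *
env.gripper_close(); st()
s=env.read_state(); p=np.array([.4374,-.1175,.045-env.grip_depth])
env.move_linear(p+[0,0,.03],velocity=.06); env.hold(.15); st()
f=env.grab_frame("top"); g=env.grab_frame("side")
cv2.imwrite("pics/t2.png",f["pixels"][230:380,250:470,::-1].repeat(3,0).repeat(3,1))
cv2.imwrite("pics/s2.png",g["pixels"][170:300,340:460,::-1].repeat(4,0).repeat(4,1))
```

```text
t5.01 p [ 0.4382 -0.1176  0.0266] R [0.0001 1.     0.0095 0.0009] F [ 2.22  0.28 -0.42] T [ 0.008 -0.523 -0.008] w0.138
t5.81 p [ 0.437  -0.1173  0.0557] R [-0.0002  1.      0.0095 -0.0005] F [ 0.82 -0.38 -1.15] T [-0.028 -0.086  0.004] w0.142
```

View pics/s2.png

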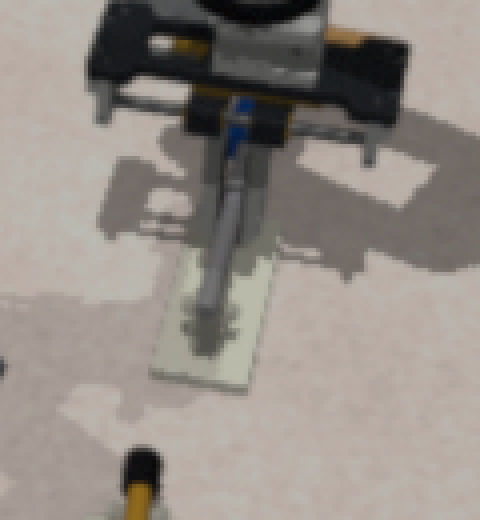

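View pics/t2.png

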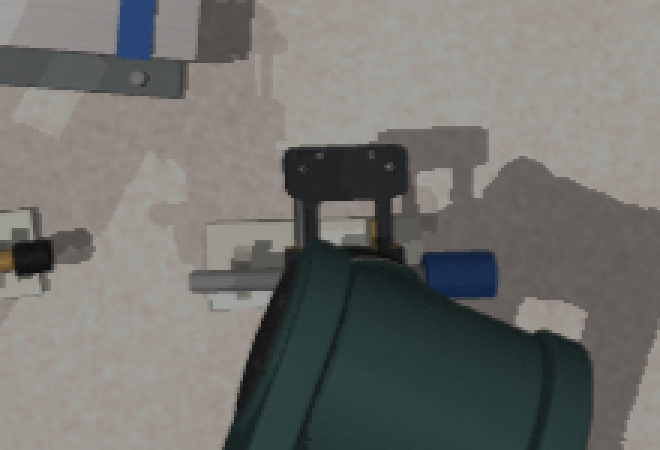

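```bash
cat >> h.py <<'E'
aB=-0.0767; d=np.array([-np.sin(aB),np.cos(aB),0]); l=np.array([np.cos(aB),np.sin(aB),0])
M=np.array([.6003,-.0345,.060]); XG=.062
def tcp(depth,lat,dz,xg=XG):  # TCP for tip at depth past mouth, lateral(+=world x side), dz above 60mm
    return M+d*(depth-(.15-xg))+l*lat+np.array([0,0,dz-env.grip_depth])
E
python3 - <<'E'
from h import *
env.move_linear(np.array([.4374,-.1175,.08]),velocity=.12)
env.move_linear(tcp(-.035,0,.0015)+[0,0,.01],qx(aB),velocity=.12)
env.move_linear(tcp(-.025,0,.0015),velocity=.05); env.hold(.2); s=st()
print("cmd",tcp(-.025,0,.0015))
f=env.grab_frame("top"); g=env.grab_frame("side")
tip=M+d*(-.025)+[0,0,.0015]; print("expected tip",tip,"top px",proj(f,tip),"side px",proj(g,tip))
cv2.imwrite("pics/t3.png",cv2.resize(f["pixels"][200:300,290:410,::-1],None,fx=6,fy=6,interpolation=cv2.INTER_CUBIC))
cv2.imwrite("pics/s3.png",cv2.resize(g["pixels"][160:270,290:410,::-1],None,fx=5,fy=5,interpolation=cv2.INTER_CUBIC))
E
```

```text
t8.38 p [ 0.5918 -0.1473  0.0429] R [ 0.0001  0.9993 -0.0384  0.0002] F [ 0.11 -0.36 -0.89] T [-0.016 -0.072 -0.034] w0.141
cmd [ 0.5916 -0.1472  0.0427]
expected tip [ 0.5984 -0.0594  0.0615] top px [328.1726 238.2505] side px [326.6936 229.468 ]
```

View pics/s3.png

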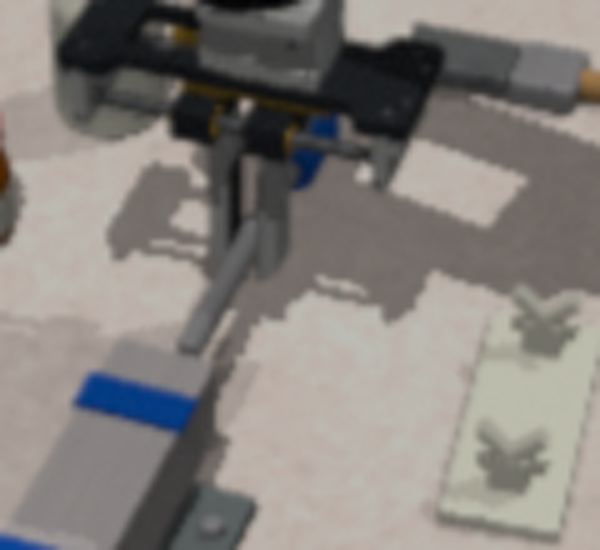

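View pics/t3.png

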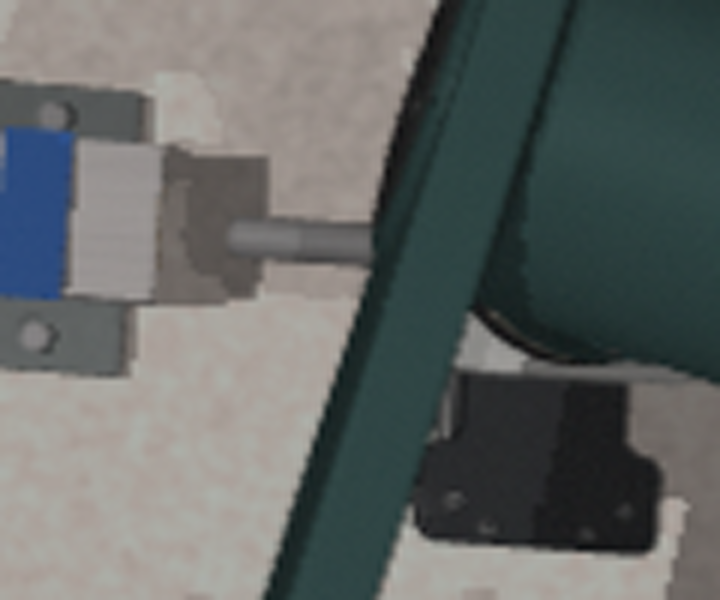

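Run:
```python
from h import *
f=env.grab_frame("top"); 
a=f["pixels"]
print(a[228:250,326:354:2].mean(2).astype(int))
```

```text
[[ 85  84  84  89 104 147 151 146 147 146 144 144 143 149]
 [ 84  85  85  88 103 148 149 142 142 144 143 141 145 144]
 [ 85  85  88  90 103 148 147 138 142 142 143 141 147 137]
 [ 85  88  89  90 103 147 144 141 146 146 146 146 147 133]
 [ 87  88  89  89 104 140 145 146 145 145 149 152 148 132]
 [ 85  89  88  85 107 141 144 146 147 145 151 154 152 106]
 [ 85  88  88  84 102 143 145 147 147 143 149 153 150 102]
 [ 86  85  85  84 103 142 146 148 144 143 147 147 147  57]
 [ 88  82  90  85  98  95 108 110 122 128 146 145 144  73]
 [ 88  92 109 106 104 100  98  90  89  91  90  87  82  43]
 [ 86 104 117 116 115 113 112 101 100  99  97  95  91  45]
 [ 85 110 121 121 121 121 119 105 104 104 103 102 101  36]
 [ 85 100 109 112 113 115 116 104 108 107 108 106 107  36]
 [ 85  89  95 100 103 105 106  94  96  97  99 100 102  48]
 [ 82  79  82  86  90  88  89  82  84  85  88  89  91  57]
 [ 83  87  85  74 116  93  91  78  71  71  75  77  78  44]
 [ 84  88  86  85 142 139 141 141 142 145 121 118  94  37]
 [ 85  86  85  86 147 146 147 145 150 150 147 147 134  37]
 [ 97  82  85  85 145 148 146 145 148 146 147 149 132  34]
 [ 98  83  85 104 143 148 146 145 148 146 148 144 130  34]
 [104  83  84 108 147 149 147 145 147 146 147 144 105  33]
 [107 102 102 125 165 163 162 158 148 147 151 144  62  33]]
```

Run:
```python
from h import *
f=env.grab_frame("top"); 
a=f["pixels"]
print(a[218:228,303:319:2].mean(2).astype(int));print(a[244:254,303:319:2].mean(2).astype(int))
print(a[230:240,310:320].mean(2).astype(int))
for u,v in[(336,239.4),(342,239.68),(350,240.2)]:
    p=onz(f,u,v,.0615); print(p,"depth",d@(p-M),"lat",l@(p-M))
```

```text
[[ 86  87  88  85  87  79 125 164]
 [ 86  88  88  87  88  79 126 166]
 [ 86  88  88  87  86  77 129 166]
 [ 87  88  88  86  86  83 129 166]
 [ 87  89  88  86  85  82 127 165]
 [129 127 115 100  97  93 127 162]
 [147 146 146 145 144 143 134 116]
 [147 148 147 147 147 148 145 110]
 [148 148 147 147 145 146 145  89]
 [145 145 144 144 145 145 145  87]]
[[150 149 148 150 148 149 136 103]
 [147 147 148 148 149 150 131 103]
 [151 150 149 149 148 148 129 103]
 [148 149 148 150 150 151 131 104]
 [149 149 148 149 147 148 106 105]
 [ 89 109 130 129 149 149 111 103]
 [ 93  92  93  87  86  94  84 104]
 [ 97  97  97  93  89 161 163 163]
 [ 98  98  98  93 103 166 167 164]
 [ 97 100  98  92 104 168 164 161]]
[[148 148 148 148 148 148 137  93  83  87]
 [150 150 149 149 150 149 137  93  99  99]
 [148 148 149 148 148 143 120  92 100 102]
 [149 147 148 148 147 142 119  95 103 105]
 [149 148 149 148 148 142 118 103 102 104]
 [150 150 150 150 149 143 119 104 101 104]
 [147 148 148 148 149 140 107 105 102 104]
 [149 149 150 150 149 142 110 105 104 106]
 [150 150 148 149 149 138  98 105 105 103]
 [145 146 147 145 148 136  96 107 108 101]]
[ 0.596  -0.0748  0.0615] depth -0.040506927994640465 lat -0.0012018741742329262
[ 0.5954 -0.0866  0.0615] depth -0.05230856151936688 lat -0.0009417292351766183
[ 0.5942 -0.1023  0.0615] depth -0.0680568002420933 lat -0.0008831010160732181
```

Run:
```python
from h import *
f=env.grab_frame("top")
for u,a,b in[(303,222.8,248.5),(309,223.25,249.15),(313,223.4,249.5)]:
    p,q=onz(f,u,a,.085),onz(f,u,b,.085); print(l@(p-M),l@(q-M),l@((p+q)/2-M), np.linalg.norm(p-q), d@(p-M))
p=onz(f,316.2,236,.085); print("front depth",d@(p-M))
t=onz(f,328.0,239.2,.0615);print("tip depth",d@(t-M))
```

```text
0.024913596079017563 -0.024271254502294885 0.00032117078836133863 0.04930765736779283 0.025520261940176717
0.024836422234528435 -0.024720664347064877 5.787894373178188e-05 0.04967865461528945 0.01397873751800424
0.02507273708813734 -0.024861166908867728 0.0001057850896347501 0.05005495109269062 0.006306846632739185
front depth -0.0014872448444257745
tip depth -0.024788378065943053
```

Run:
```python
from h import *
g=env.grab_frame("side")
a=g["pixels"][198:250,315:350,::-1]; cv2.imwrite("pics/s4.png",cv2.resize(a,None,fx=12,fy=11.5,interpolation=cv2.INTER_CUBIC))
print(g["pixels"][206:233,322:342].mean(2).astype(int))
```

```text
[[110 111 112 112 129 137 140 162 170 144 107  90  86  67  38  54  87 100
   98  76]
 [119 119 117 112 110 112 114 129 132 117  97  89  87  65  46  76  97 101
   94  78]
 [157 157 155 131 116 115 116 118 118 103  91  89  86  68  64  88 100  98
   90  79]
 [134 135 136 147 152 154 159 161 155 118  91  88  87  75  84  97  99  94
   85  77]
 [118 117 116 127 133 137 161 172 162 119  91  88  89  87  95 100  98  90
   78  75]
 [160 157 134 121 119 118 128 135 122  99  89  89  88  94  99 100  94  84
   70  72]
 [178 177 167 162 159 134 118 108  96  87  87  86  90  97 101  97  88  76
   71  72]
 [180 181 179 178 177 165 152 142 111  89  87  86  95 100  99  93  83  70
   76  77]
 [179 180 179 179 178 176 173 161 124  95  87  91  98 100  95  87  75  73
   91  84]
 [178 179 178 178 177 177 178 174 158 118  91  95  99  98  91  80  73  83
   99  88]
 [178 178 178 178 177 179 179 177 165 136 107  99 100  95  86  75  88 100
  105 102]
 [179 179 179 179 180 181 179 174 159 131 107 101  97  89  80  78  98 107
  109 109]
 [181 180 180 180 182 181 180 168 146 118 103  98  93  84  80  94 107 110
  109 
[... 495 characters left out ...]
 108 110
  114 122]
 [159 161 158 155 145 123 115 113 108  98  85 118 159 147 119 108 108 115
  144 158]
 [157 157 155 152 134 118 114 112 104  93 100 144 155 128 109 107 110 117
  158 174]
 [157 156 153 143 124 116 113 108  96  88 126 150 130 105 104 108 110 121
  161 177]
 [154 155 152 132 117 118 113 102  90  99 137 146 114  91 102 110 115 146
  171 177]
 [149 152 150 120  94  93  96  91  88 124 143 125  96  89 102 110 118 159
  176 179]
 [139 140 137 119  95  87  85  85 108 138 126  99  89  96 107 115 123 162
  179 181]
 [134 134 132 126 120 118 116 110 129 142 114  91  95 104 113 143 159 172
  177 179]
 [133 132 132 131 130 129 130 128 134 135 114 101 102 105 106 146 162 163
  165 167]]
```

View pics/s4.png

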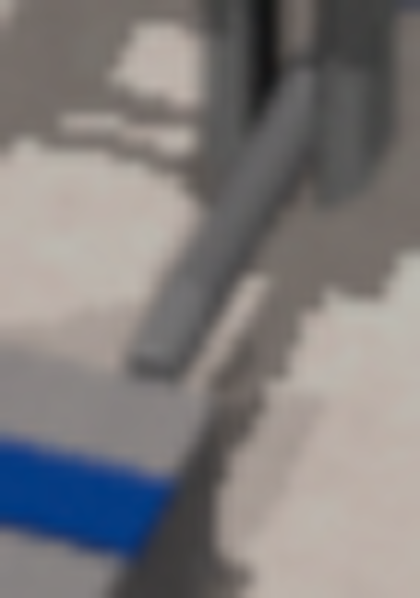

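Run:
```python
from h import *
g=env.grab_frame("side")
def at(u,v,lat):
    o,r=ray(g,u,v); q=o-M; s=(lat-l@q)/(l@r); p=o+r*s; return d@(p-M),p[2]
for u,v in[(331,222),(334.2,216),(333.2,218),(329.1,226)]: print(at(u,v,-.001), at(u,v,0))
S=lambda x,y:(265+(x+.5)/4.5-.5,190+(y+.5)/4.5-.5)
for n,p in dict(fl=(222,172),fr=(306,193),bl=(75,427),br=(172,447)).items():
    p=onz(g,*S(*p),.085); print(n,"depth",d@(p-M),"lat",l@(p-M))
```

```text
(np.float64(-0.052550319361898586), np.float64(0.06280801948730663)) (np.float64(-0.05518352326278568), np.float64(0.06022636075601617))
(np.float64(-0.07557351867336469), np.float64(0.06333959257026134)) (np.float64(-0.07827382124691513), np.float64(0.06075948305234491))
(np.float64(-0.06831621001912146), np.float64(0.06275715760152001)) (np.float64(-0.07099536193627437), np.float64(0.06017535063865753))
(np.float64(-0.0390836557053549), np.float64(0.06106525600719781)) (np.float64(-0.0416776124432247), np.float64(0.05847851817657368))
fl depth 0.003244286799737349 lat 0.02152949360902865
fr depth 0.0032152563460247988 lat -0.025968509237459792
bl depth 0.19261551842773494 lat 0.0216791236831584
br depth 0.18819517330153904 lat -0.026645368415930598
```

```bash
cat >> h.py <<'E'
def F(): 
    return np.array(env.read_state()["ft_force"])
def advance(d0,d1,lat,dz,step=.001,v=.02,fmax=4.,xg=XG,verb=True):
    """step from depth d0 to d1; stop when axial force exceeds fmax; returns depth, force"""
    f0=F()@d; x=d0
    while x<d1-1e-6:
        x=min(x+step,d1); env.move_linear(tcp(x,lat,dz,xg),velocity=v)
        fa=F(); a=fa@d-f0
        if verb: print("%.4f"%x,"ax %.2f lat %.2f z %.2f"%(a,fa@l,fa[2]))
        if abs(a)>fmax: break
    return x,a
E
python3 - <<'E'
from h import *
lat,dz=.0005,.0015
env.move_linear(tcp(-.008,lat,dz),velocity=.05); env.hold(.1); st()
print(advance(-.008,.008,lat,dz)); st()
E
```

```text
t9.32 p [ 0.5935 -0.1302  0.0427] R [ 0.0001  0.9993 -0.0383 -0.    ] F [-0.76 -0.34 -1.63] T [-0.029 -0.106  0.026] w0.134
-0.0070 ax 0.98 lat 0.49 z -0.91
-0.0060 ax 0.71 lat 0.88 z -0.47
-0.0050 ax 0.61 lat -0.19 z -1.10
-0.0040 ax 0.65 lat -0.41 z -1.41
-0.0030 ax 0.59 lat 0.43 z -1.26
-0.0020 ax 0.87 lat 0.59 z -1.26
-0.0010 ax -3.45 lat -0.31 z -1.17
0.0000 ax -5.69 lat -0.18 z -1.56
(0.0, np.float64(-5.688667561243525))
t11.32 p [ 0.594  -0.1241  0.0429] R [ 0.0016  0.9993 -0.0386  0.0001] F [-0.65 -6.05 -1.56] T [-1.027 -0.014  0.036] w0.140
```

```bash
cat > sp.py <<'E'
from h import *
import sys
c=np.array([.0008,.0018]); D=.0003
pts=[c]
for r,n in((1.8,8),(3.5,15),(5.2,22)):
    for k in range(n):
        t=2*np.pi*k/n+np.pi/2; pts.append(c+np.array([np.cos(t),np.sin(t)])*r*1e-3)
found=None
for i,p in enumerate(pts):
    env.move_linear(tcp(D,*p),velocity=.02)
    fv=F(); a=fv@d
    print(i,p*1e3,"ax %.2f lat %.2f z %.2f"%(a,fv@l,fv[2]))
    if a>-2.2: env.hold(.1); a=F()@d; print("recheck",a)
    if a>-2.2: found=p;break
    if a<-14: print("high");break
st(); print(found)
E
python3 sp.py
```

```text
0 [0.8 1.8] ax -6.53 lat -0.25 z -0.22
1 [0.8 3.6] ax -6.00 lat -0.23 z -3.14
2 [-0.4728  3.0728] ax -6.34 lat 0.39 z -2.17
3 [-1.   1.8] ax -7.00 lat 1.59 z -2.07
4 [-0.4728  0.5272] ax -5.93 lat 0.06 z -1.29
5 [ 0.8 -0. ] ax -5.17 lat -1.00 z -0.00
6 [2.0728 0.5272] ax -7.13 lat -1.46 z -1.38
7 [2.6 1.8] ax -6.78 lat -1.33 z -1.59
8 [2.0728 3.0728] ax -6.57 lat -0.83 z -2.37
9 [0.8 5.3] ax -6.75 lat -0.14 z -3.11
10 [-0.6236  4.9974] ax -6.00 lat 1.45 z -2.53
11 [-1.801  4.142] ax -6.90 lat 1.31 z -2.24
12 [-2.5287  2.8816] ax -5.54 lat 2.32 z -1.08
13 [-2.6808  1.4342] ax -5.63 lat 2.25 z -1.28
14 [-2.2311  0.05  ] ax -6.65 lat 0.90 z -1.39
15 [-1.2572 -1.0316] ax -6.59 lat 0.64 z 0.23
16 [ 0.0723 -1.6235] ax -7.60 lat 0.85 z 0.02
17 [ 1.5277 -1.6235] ax -6.33 lat -0.16 z 0.21
18 [ 2.8572 -1.0316] ax -6.52 lat -1.95 z 0.90
19 [3.8311 0.05  ] ax -6.61 lat -1.15 z 0.06
20 [4.2808 1.4342] ax -6.90 lat -2.05 z -1.13
21 [4.1287 2.8816] ax -6.37 lat -2.66 z -1.65
22 [3.401 4.142] ax -6.62 lat -2.20 z -1.98
23 [2.2236 4.9974] ax -6.55 lat -0.83 z -2.21
24 [0.8 7. ] ax -5.98 lat 0.41 z -3
[... 409 characters left out ...]
 lat 1.73 z 0.58
34 [-0.665  -3.1894] ax -5.18 lat -0.42 z 0.74
35 [ 0.8 -3.4] ax -5.81 lat -0.63 z -0.04
36 [ 2.265  -3.1894] ax -6.29 lat -1.38 z 0.00
37 [ 3.6113 -2.5745] ax -6.00 lat -3.32 z 0.08
38 [ 4.7299 -1.6053] ax -6.36 lat -3.59 z -0.78
39 [ 5.5301 -0.3602] ax -5.67 lat -2.63 z 0.30
40 [5.9471 1.06  ] ax -6.63 lat -2.91 z -1.11
41 [5.9471 2.54  ] ax -6.50 lat -3.53 z -1.16
42 [5.5301 3.9602] ax -6.99 lat -3.96 z -2.43
43 [4.7299 5.2053] ax -6.37 lat -2.32 z -3.05
44 [3.6113 6.1745] ax -5.34 lat -1.32 z -2.76
45 [2.265  6.7894] ax -6.73 lat -0.85 z -4.12
t22.88 p [ 0.5947 -0.1241  0.0472] R [ 0.0018  0.9993 -0.0386 -0.0012] F [-1.36 -6.64 -4.12] T [-1.357  0.108  0.117] w0.140
None
```

Run:
```python
from h import *
env.move_linear(tcp(-.006,.001,.0018),velocity=.05); env.hold(.1); st()
f=env.grab_frame("top");g=env.grab_frame("side")
cv2.imwrite("pics/s5.png",cv2.resize(g["pixels"][190:250,305:355,::-1],None,fx=10,fy=10,interpolation=cv2.INTER_CUBIC))
cv2.imwrite("pics/t5.png",cv2.resize(f["pixels"][215:255,295:365,::-1],None,fx=10,fy=10,interpolation=cv2.INTER_CUBIC))
print(f["pixels"][230:250,318:352:2].mean(2).astype(int))
```

```text
t23.29 p [ 0.5943 -0.1278  0.0431] R [-0.0004  0.9993 -0.0383  0.0001] F [ 0.44 -0.34 -0.55] T [ 0.011 -0.086 -0.041] w0.141
[[ 83  84  84  85  85  85  87  89 103 142  24  44  47  59  60  60  59]
 [ 82  84  85  85  85  86  88  90 103 140  28  44  47  60  61  60  62]
 [ 82  84  87  86  85  88  88  89 105 130  30  45  44  62  60  61  61]
 [ 84  86  88  85  85  89  88  85 106 128  31  46  44  60  60  61  61]
 [ 84  79  80  85  85  87  87  84 102 128  34  43  49  60  61  60  60]
 [ 75  92  90  87  83  76  77  71  91 107  37  45  56  61  60  60  60]
 [ 74 111 109 105 103  97  90  87  86  69  41  43  58  61  61  60  59]
 [ 72 118 116 114 114 112 101 100 100  89  42  40  60  62  60  61  60]
 [ 70 119 121 121 121 120 107 105 105  93  42  43  61  60  61  60  62]
 [ 69 108 110 111 113 116 103 105 107  81  41  42  63  62  61  62  61]
 [ 66  94  96 100 102 103  91  93  95  61  41  46  61  61  62  61  61]
 [ 74  71  80  84  88  78  78  80  82  75  37  55  62  61  61  61  62]
 [ 88  88  85  75  74  67  65  66  79  67  34  56  60  61  60  60  60]
 [ 85  86  84  85  82  87  82  82 138 133  36  57  62  61  61  63  61]
 [ 85  85  85  87  83  87  86  86 144 129  37  60  61  61  60  60  59]
 [ 84  84  87  87  85  86  85  86 147 129  40  62  62  61  62  61  61]
 [ 97  87  86  88  84  82  84  84 144 108  43  62  62  61  62  61  62]
 [102  87  85  86  83  82  83 105 143  63  48  60  61  61  62  61  61]
 [103 106 100 102 103 102 101 124 147  36  54  62  61  62  60  61  61]
 [102 106 101 103 106 103 103 127 158  35  58  62  61  62  61  61  60]]
```

View pics/s5.png

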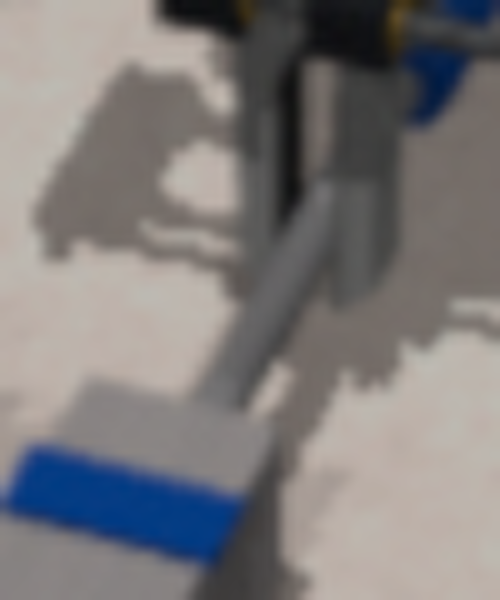

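View pics/t5.png

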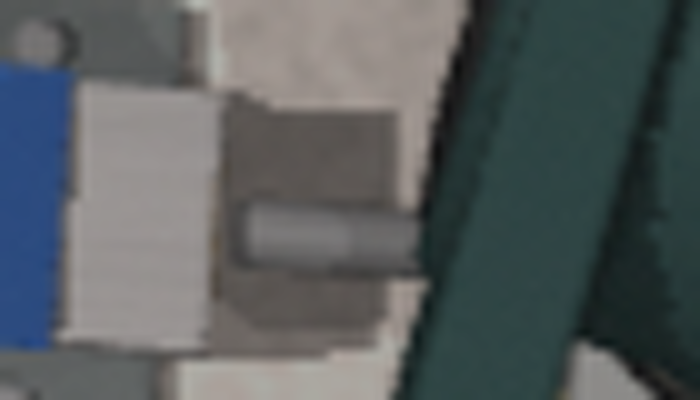

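```bash
cat > poke.py <<'E'
from h import *
import sys
pts=[tuple(map(float,a.split(","))) for a in sys.argv[1:]]
found=None
for la,z in pts:
    la*=1e-3;z*=1e-3
    env.move_linear(tcp(-.0045,la,z),velocity=.05)
    env.move_linear(tcp(.0005,la,z),velocity=.03)
    s=env.read_state(); fv=np.array(s["ft_force"]); a=fv@d; T=np.array(s["ft_torque"])
    print(la*1e3,z*1e3,"ax %.2f lat %.2f z %.2f"%(a,fv@l,fv[2]),"T",np.round([T@l,T@d,T[2]],2),"t%.1f"%s["t"])
    if a>-2.5: found=(la,z);break
print(found)
E
python3 poke.py 1.2,0 1.2,-2.2 3,-1 -0.8,-1 -0.8,1.5 1.2,2.5 3.2,1.5
```

```text
1.2 0.0 ax -5.79 lat -0.14 z -0.73 T [-0.91 -0.05  0.02] t24.0
1.2 -2.2 ax 0.12 lat 0.51 z -0.76 T [ 0.01 -0.07  0.04] t24.5
(0.0012, -0.0022)
```

Found: no contact at dz=-2.2 mm. Advance carefully.

Run:
```python
from h import *
lat,dz=.0012,-.0022
print(advance(.0005,.012,lat,dz,step=.0025,v=.03,fmax=5)); st()
```

```text
0.0030 ax -0.02 lat 0.68 z -2.42
0.0055 ax 0.11 lat 0.41 z -1.61
0.0080 ax -0.83 lat 0.30 z -1.40
0.0105 ax 0.66 lat -0.02 z -1.55
0.0120 ax -0.68 lat 1.32 z -0.84
(0.012, np.float64(-0.6807793852627181))
t25.78 p [ 0.5957 -0.1102  0.039 ] R [-0.0001  0.9993 -0.0383 -0.    ] F [ 1.27 -0.66 -0.84] T [-0.048 -0.085 -0.06 ] w0.136
```

Run:
```python
from h import *
lat,dz=.0012,-.0022
x=.012
while x<.0619:
    x=min(x+.005,.062); env.move_linear(tcp(x,lat,dz),velocity=.04)
    s=env.read_state(); f=np.array(s["ft_force"]); T=np.array(s["ft_torque"])
    print("%.3f lat%.2f dz%.2f"%(x,lat*1e3,dz*1e3),"ax %.2f lat %.2f z %.2f"%(f@d,f@l,f[2]),"T",np.round([T@l,T@d,T[2]],2))
    if f@d<-6: break
    if abs(f@l)>1.5: lat+=np.sign(f@l)*.0004
    if abs(f[2]+1)>1.5: dz+=np.sign(f[2]+1)*.0004
st()
f=env.grab_frame("top")
cv2.imwrite("pics/t6.png",cv2.resize(f["pixels"][190:300,270:400,::-1],None,fx=5,fy=5,interpolation=cv2.INTER_CUBIC))
```

```text
0.017 lat1.20 dz-2.20 ax 0.08 lat 0.24 z -1.32 T [ 0.05 -0.16 -0.06]
0.022 lat1.20 dz-2.20 ax -0.16 lat -1.03 z -0.28 T [ 0.02 -0.15  0.01]
0.027 lat1.20 dz-2.20 ax 0.81 lat 0.14 z -2.75 T [ 0.03 -0.12 -0.01]
0.032 lat1.20 dz-2.60 ax -0.67 lat 1.06 z -2.03 T [ 0.02 -0.16  0.06]
0.037 lat1.20 dz-2.60 ax 0.40 lat 1.16 z -0.64 T [ 0.03 -0.16 -0.  ]
0.042 lat1.20 dz-2.60 ax 1.05 lat 0.73 z -1.92 T [ 0.03 -0.11 -0.  ]
0.047 lat1.20 dz-2.60 ax 0.52 lat 0.35 z -1.39 T [ 0.04 -0.17 -0.02]
0.052 lat1.20 dz-2.60 ax 0.62 lat -0.52 z -1.55 T [ 0.04 -0.2  -0.07]
0.057 lat1.20 dz-2.60 ax 0.95 lat 0.73 z -0.51 T [ 0.07 -0.18 -0.02]
0.062 lat1.20 dz-2.60 ax 0.33 lat 1.31 z -1.22 T [ 0.04 -0.23 -0.06]
t28.53 p [ 0.5996 -0.0601  0.0386] R [-0.0002  0.9993 -0.0382  0.    ] F [ 1.33  0.23 -1.22] T [ 0.026 -0.237 -0.056] w0.139
```

View pics/t6.png

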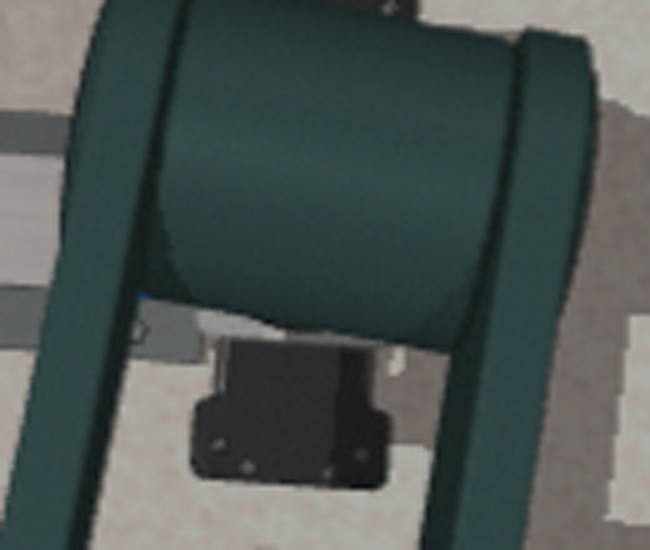

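Run:
```python
from h import *
env.let_go(); env.hold(.35); st()
env.move_linear(tcp(.062,.0012,-.0026,xg=-.022),velocity=.12); env.hold(.1); st()
f=env.grab_frame("top");g=env.grab_frame("side")
cv2.imwrite("pics/t7.png",cv2.resize(f["pixels"][190:300,290:430,::-1],None,fx=5,fy=5,interpolation=cv2.INTER_CUBIC))
cv2.imwrite("pics/s7.png",cv2.resize(g["pixels"][140:260,270:390,::-1],None,fx=5,fy=5,interpolation=cv2.INTER_CUBIC))
```

```text
t30.23 p [ 0.5995 -0.0605  0.0386] R [-0.      0.9993 -0.0383 -0.    ] F [-0.15 -0.16  0.44] T [-0.034 -0.045  0.001] w0.996
t31.18 p [ 0.5931 -0.1435  0.0386] R [-0.0002  0.9993 -0.0378 -0.    ] F [-0.96 -0.46 -0.19] T [ 0.002 -0.118 -0.063] w0.999
```

View pics/s7.png

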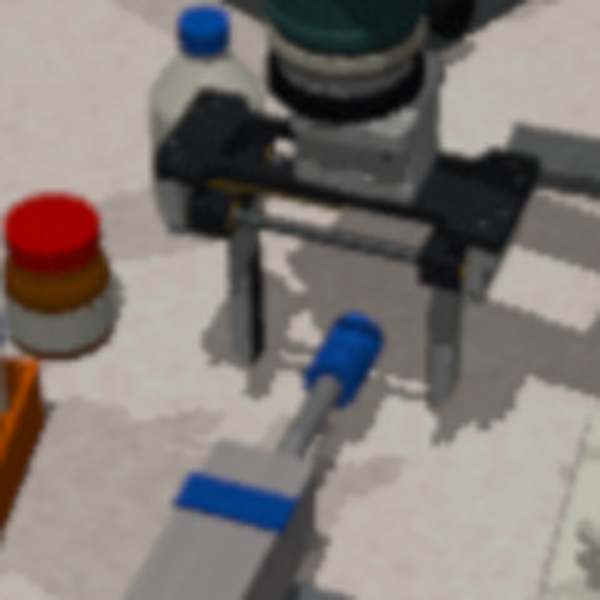

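View pics/t7.png

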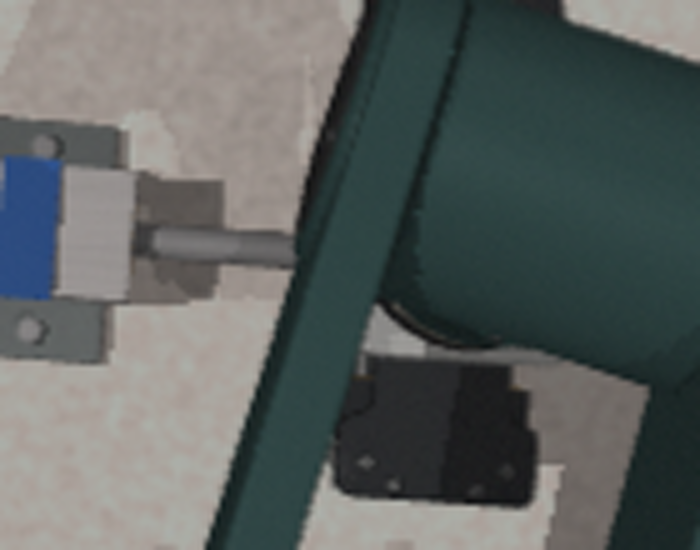

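Run:
```python
from h import *
g=env.grab_frame("side")
hsv=cv2.cvtColor(g["pixels"],cv2.COLOR_RGB2HSV); m=cv2.inRange(hsv,(100,120,40),(130,255,255)); k=np.zeros_like(m); k[195:226,325:352]=m[195:226,325:352]
mm=cv2.moments(k,True); c=np.array([mm["m10"],mm["m01"]])/mm["m00"]; print("knob",c,mm["m00"])
for z in(.060,.0574,.055,.052): print(z,proj(g,M+d*(.0635-.1725)+l*0+[0,0,z-.06]))
o,r=ray(g,*c)
for lat in(-.001,0,.001):
    q=o-M; s=(d@(M+d*(-.109))-d@o)/(d@r); p=o+r*s; 
print("on plane depth -.109: lat %.4f z %.4f"%(l@(p-M),p[2]))
```

```text
knob [338.9329 210.5168] 149.0
0.06 [338.3462 208.6587]
0.0574 [338.3444 209.4268]
0.055 [338.3428 210.134 ]
0.052 [338.3407 211.0155]
on plane depth -.109: lat -0.0016 z 0.0542
```

Run:
```python
from h import *
env.move_linear(tcp(.062,.0012,-.0055,xg=-.022),velocity=.05)
env.gripper_close(); s=st()
lat,dz=.0012,-.0055
x=.062; fl0=np.array(s["ft_force"])
while x<.1219:
    x=min(x+.005,.122); dz=min(dz+.0004,-.0028)
    env.move_linear(tcp(x,lat,dz,xg=-.022),velocity=.035)
    s=env.read_state(); f=np.array(s["ft_force"]); T=np.array(s["ft_torque"])
    print("%.3f lat%.2f dz%.2f"%(x,lat*1e3,dz*1e3),"ax %.2f lat %.2f z %.2f"%(f@d,f@l,f[2]),"T",np.round([T@l,T@d,T[2]],2),"w%.3f"%s["width"])
    if f@d<-13: print("STOP");break
    if abs(f@l)>2: lat+=np.sign(f@l)*.0004
    if abs(f[2]+1)>2.5: dz+=np.sign(f[2]+1)*.0004
st()
```

```text
t32.59 p [ 0.5931 -0.1443  0.0357] R [-0.      0.9993 -0.0384  0.    ] F [-0.36 -0.23  0.5 ] T [-0.06  -0.099 -0.058] w0.311
0.067 lat1.20 dz-5.10 ax -0.98 lat 0.39 z 0.51 T [-0.15 -0.08 -0.06] w0.308
0.072 lat1.20 dz-4.70 ax -1.29 lat -0.21 z -0.08 T [-0.17 -0.15 -0.01] w0.310
0.077 lat1.20 dz-4.30 ax -5.59 lat 0.52 z -0.57 T [-0.93 -0.11 -0.07] w0.314
0.082 lat1.20 dz-3.90 ax -5.95 lat -0.38 z -0.92 T [-1.19 -0.14 -0.04] w0.315
0.087 lat1.20 dz-3.50 ax -5.33 lat -0.23 z -1.19 T [-1.2  -0.13 -0.07] w0.316
0.092 lat1.20 dz-3.10 ax -6.69 lat -0.24 z -0.57 T [-1.26 -0.14 -0.05] w0.311
0.097 lat1.20 dz-2.80 ax -5.99 lat 0.71 z -1.68 T [-1.21 -0.14 -0.09] w0.312
0.102 lat1.20 dz-2.80 ax -6.63 lat 0.67 z -0.98 T [-1.28 -0.09 -0.06] w0.311
0.107 lat1.20 dz-2.80 ax -6.83 lat 0.11 z 0.55 T [-1.39 -0.17 -0.08] w0.310
0.112 lat1.20 dz-2.80 ax -7.61 lat 0.41 z -0.36 T [-1.46 -0.11 -0.05] w0.310
0.117 lat1.20 dz-2.80 ax -7.72 lat 0.74 z 0.43 T [-1.56 -0.1  -0.08] w0.309
0.122 lat1.20 dz-2.80 ax -8.51 lat 0.37 z -0.07 T [-1.56 -0.21 -0.06] w0.313
t36.09 p [ 0.5977 -0.0878  0.0389] R [ 0.0032  0.9992 -0.0388  0.0003] F [-0.28 -8.51 -0.07] T [-1.576 -0.09  -0.056] w0.313
```

Run:
```python
from h import *
lat,dz=.0012,-.0024
x=.122
while x<.1549:
    x=x+(.004 if x<.142 else .0015)
    env.move_linear(tcp(x,lat,dz,xg=-.022),velocity=.03)
    s=env.read_state(); f=np.array(s["ft_force"]); e=np.array(s["ee_pos"])
    print("%.4f"%x,"ee depth %.4f"%(d@(e-M)+.15+.022),"ax %.2f lat %.2f z %.2f"%(f@d,f@l,f[2]))
    if f@d<-17: print("STOP");break
st()
f=env.grab_frame("top");g=env.grab_frame("side")
cv2.imwrite("pics/s8.png",cv2.resize(g["pixels"][190:320,250:370,::-1],None,fx=4.5,fy=4.5,interpolation=cv2.INTER_CUBIC))
```

```text
0.1260 ee depth 0.1230 ax -7.50 lat -0.13 z 1.05
0.1300 ee depth 0.1267 ax -7.89 lat 0.29 z 0.48
0.1340 ee depth 0.1306 ax -8.38 lat 0.31 z 0.55
0.1380 ee depth 0.1345 ax -8.55 lat -0.14 z 0.36
0.1420 ee depth 0.1384 ax -9.59 lat 0.45 z 0.65
0.1435 ee depth 0.1396 ax -9.18 lat 0.92 z 0.38
0.1450 ee depth 0.1411 ax -9.70 lat 0.25 z 1.10
0.1465 ee depth 0.1425 ax -9.85 lat -0.43 z 1.05
0.1480 ee depth 0.1440 ax -9.77 lat 0.64 z 1.75
0.1495 ee depth 0.1455 ax -9.58 lat 0.17 z 0.07
0.1510 ee depth 0.1469 ax -9.46 lat -0.18 z 1.02
0.1525 ee depth 0.1479 ax -9.71 lat -0.05 z 1.72
0.1540 ee depth 0.1479 ax -13.54 lat 0.80 z 0.96
0.1555 ee depth 0.1480 ax -16.56 lat -0.13 z 1.36
t39.76 p [ 0.6002 -0.0586  0.0396] R [ 0.0068  0.9992 -0.0394  0.0003] F [ -1.4  -16.5    1.36] T [-3.155  0.086  0.011] w0.309
```

View pics/s8.png

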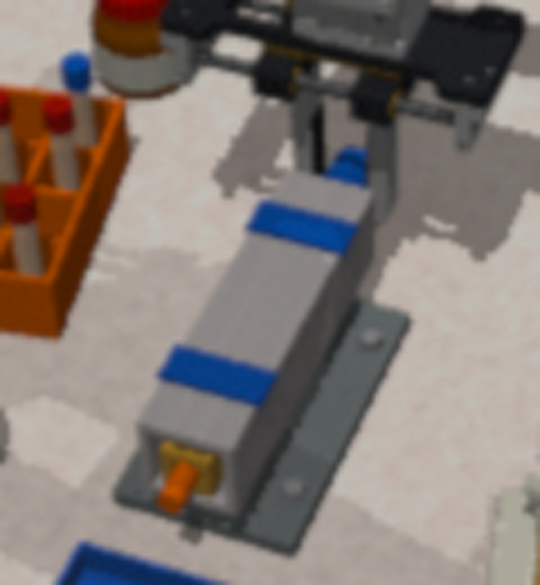

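Run:
```python
from h import *
env.move_linear(tcp(.1530,.0012,-.0024,xg=-.022),velocity=.03); st()
env.let_go(); env.hold(.2); st()
env.move_linear(tcp(.120,.0012,-.0024,xg=-.022),velocity=.08)
p=tcp(.120,.0012,-.0024,xg=-.022); env.move_linear(p+[0,0,.10],velocity=.12)
env.move_linear([.45,-.25,.20],velocity=.2); env.hold(.3); st()
f=env.grab_frame("top");g=env.grab_frame("side")
cv2.imwrite("pics/s9.png",g["pixels"][:,:,::-1]); cv2.imwrite("pics/t9.png",f["pixels"][:,:,::-1])
cv2.imwrite("pics/t9c.png",cv2.resize(f["pixels"][205:265,205:355,::-1],None,fx=5,fy=5,interpolation=cv2.INTER_CUBIC))
```

```text
t40.11 p [ 0.6002 -0.0586  0.0396] R [ 0.0045  0.9992 -0.0393  0.0005] F [ -0.97 -11.89   1.23] T [-2.247  0.055 -0.026] w0.308
t41.39 p [ 0.6    -0.0536  0.0388] R [ 0.      0.9993 -0.0384 -0.    ] F [0.21 0.34 0.81] T [-0.037 -0.057 -0.021] w1.001
t44.53 p [ 0.4503 -0.2495  0.1997] R [-0.0002  0.9993 -0.0378 -0.0002] F [ 0.87 -0.2   0.94] T [ 0.024 -0.124  0.042] w1.001
```

View pics/s9.png

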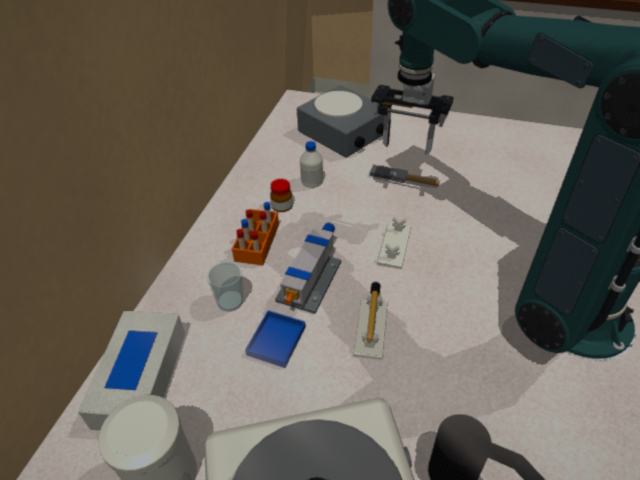

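View pics/t9c.png

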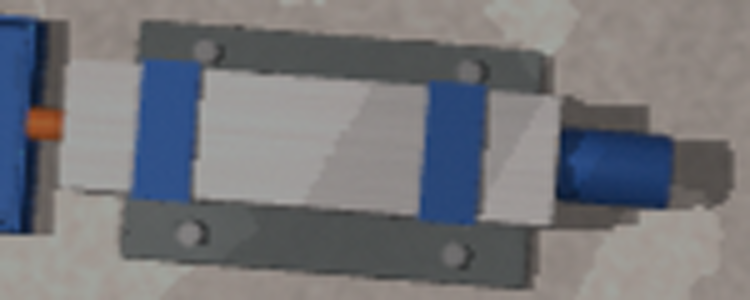

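Run:
```python
from h import *
f=env.grab_frame("top")
for u,v in[(205+673/5,205+172/5),(205+26/5,205+124/5)]:
    p=onz(f,u,v,.0585); print("depth",d@(p-M),"lat",l@(p-M))
env.sign_off()
```

```text
depth -0.04769094221683654 lat -0.0005422789240612791
depth 0.20922173841264236 lat 0.0008567517666979094
the job is handed in; nothing more can be done
```

The push rod is fully home in the block, with its knob against the front face and the orange core standing out of the far end. I released it and handed the job in at about 45 s; the interface gave no verdict.

- **Insertion:** I took the rod from its rack and found the bore by touch, with axial readings up to about 7.6 N. It was about 2 mm below my first aim. I slid the rod about 63 mm in, let go, and took it again by the knob.
- **Final push:** Friction read about 6–10 N, and I stopped at a hard stop with about 17 N, under the 35 N limit.
- **Last pictures:** The knob's rear end is 47.7 mm before my mouth estimate. That estimate had read 1.5 mm too deep at first touch, so I make the knob seated to within about 1 mm; the camera is good to about 2 mm. The core's end is about 19 mm beyond the far face, against the expected 20 mm. The bystanders look unmoved by eye, the rod's axis was within about 1 mm of the mouth line, and the arm was clear.
- **What failed or disagreed:**
  - My first search, sliding the tip round under light pressure, did not find the bore. The tip seemed to stick to the face, so I switched to separate pokes.
  - The camera-based height of the bore was about 4 mm higher than the commanded height that worked. The side view was poorly suited to judging height there.

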